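# Unlock a slide box by feel and open its lid

### The arm

A 6-joint arm with a two-finger parallel gripper is mounted at the origin on the work surface. World frame = base frame: x ahead of the robot, y to its left, z up, the work surface at z = 0. Lengths are in m, angles in degrees, forces in N, time in s.
With the tool pointing down it reaches from about 0.4 to 0.825 m from the base axis. Payload 7 kg.
Tool frame: the origin (TCP) lies between the finger pads; the fingertips stand ctrl.tip_extent ahead of it and the grasp point (between the pads) lies 2 mm behind it (ctrl.tip_extent is the distance from the TCP to the fingertips, in m); z points along the fingers, y is the direction in which the jaws open and shut (so a half turn about z gives the same grasp; the last joint's range is limited). The gripper opens to 88 mm and grips with 3 to 60 N. Pads are 19 mm wide; open, the fingers measure 130 mm over their backs; the gripper's body (78 mm by 193 mm) begins 47 mm behind the grasp point.
Start: joints at [16.507, 20.546, 0.682, 0, -70.136, -16.507], TCP at [0.675, -0, 0.219] pointing down, gripper open.
Joint ranges: [-176.03, 176.03], [-82.01, 121.73], [-58.28, 71.71], [-173.87, 95.51], [-174.79, -0.11], [-173.66, 173.66]. Speed limits (degrees/s): [136.94, 136.94, 172.46, 180, 180, 180].

### API

Orientations are given as [roll, pitch, yaw] about the fixed x, y, z axes, in that order (R = Rz(yaw) Ry(pitch) Rx(roll)).
In Python, from plant import ctrl gives the robot as it stands.
- The arm moves only by the shell command python3 -m handwheel 'ROWS' [OPENING]. ROWS is JSON, a list of rows, each a list of 6 numbers: the shift along the tool's x, y, z in m, then the turn, a rotation vector about the tool's x, y, z in rad. In form: [[dx, dy, dz, ax, ay, az], ...]. A call has 1 to 8 rows; each row is the pose to reach, as a shift and turn from the pose commanded when the call began, along the tool's axes at that moment; what a row does not reach only later rows make up. A row lasts 1/8 s, in which the tool goes at most 62.5 mm and 10.7 degrees, less where a joint would pass 70% of its speed; a pose out of reach is approached as far as the arm can. A call with a gripper value outside its range is refused whole. OPENING is the closure, from -1 (fully open) to 1 (shut), so that 0 is half open, set as the call begins (- or left out, the last holds). The fingers move at their own pace and stop on an object; the grip force is fixed at half the most. Time passes only in rows, so rows that repeat a pose let the fingers close. It gives the time, the measured TCP pose, the force and the opening at its end, in the units of the state.
- ctrl.get_obs(): the state, without advancing time (a new reading comes with each control period).
- ctrl.snapshot(name): name is "scene" or "side" or "wrist"; returns a dict with "img" (480x640x3 uint8, blue, green, red), "fx", "fy", "cx", "cy" (pixels), "distortion" ([k1, k2, p1, p2, k3] as OpenCV has them; the pictures are not rectified), "R" (3x3) and "t" (3): a world point X has camera coordinates R X + t. Camera axes: x right, y down, z forward; pixel columns grow to the right and rows downward; lengths in m; the calibration is good to about 2 mm. A picture is of the moment at which its call begins. There is no depth.
- ctrl.close_job(): hands the job in, once; it reports no verdict.
The state is a dict: "clock": time; "joint_pos": joint angles; "qvel": joint speeds; "tau": joint torques, N m; "tool_pos": TCP position; "orientation": TCP orientation; "force": force on the tool from outside, world axes, zero at the start; "moment": the same for the moment, N m; "opening": finger opening in m.
Only numpy, scipy, OpenCV 4.12 (cv2) and the standard library are available. Lean on these libraries where they do the work, as an engineer would, in place of code of your own. Each camera call takes 0.05 s, during which the arm holds its last target.

### The job

The microscope-slide box is locked and its worn lock takes the key at only one angle: turn the key a little back and forth, pressing it gently, never hard, until it drops home. Then turn it anticlockwise to unlock, lift the rod end of the blue lid over the end lip and slide the lid out to its stop. Leave the key turned in the lock, let go of everything, and leave the vials and the dish where they stand.

Things in the scene. Friction and masses are not known exactly. Their poses are not given: they have to be found in the camera images.
- slide_box: White microscope-slide box fixed to the bench, 120 mm wide (own x) and 241 mm long (own y, from -115 to +126), its walls 47 mm high. Origin on the bench, below the middle of its width; z is up. The lock block is at its +y end, the lid covers the rest and slides out to -y. The upright wall across its -y end (own y = -115 to -109) is the end lip: the lid, 5 mm thick with its underside at 40 mm, lies behind it with its top 2 mm below the lip's top at 47 mm.
- lock: Grey lock block of the box, 120 x 66 x 62 mm high, axes as the box's. Origin on the bench under the key's axis, which is upright. Inside, unseen, is a rotor with the slot that the key must find; the slot's angle differs each time and lies within 0.5 rad either side of key angle 0. It takes the key within about 0.06 rad of the true angle.
- key_bow (a point): Centre of the brass key's flat bow, standing upright on the lock, 34 mm wide (own x), 9 mm thick (own y), 30 mm tall; 42 mm above the lock's top when the key is up. Below it are a narrower neck (14 x 9 mm, down to 25 mm below the centre) and a round 8 mm shank. A 12 mm red band on the shank just above the lock disappears when the key is home. Pinch it from above across its thickness.
- key (a joint): Turn of the key (rad), anticlockwise from above is positive; at 0 the bow's width lies along the box's x. It starts at 0.64 to 0.8, beyond the angles where the slot can lie, so the search begins clockwise. It turns freely while up; once it is home it takes the rotor with it (about 0.06 N m, 0.07 rad of play). The lid is free with the key home and turned to 1.0 or more; a solid stop follows near 1.2. Lower end stop at -0.9.
- key_depth (a joint): How far the key has gone down (m): 0 as it starts, 0.012 when home. It stays where it is left (about 1.5 N of friction). Pressed at a wrong angle it gives 6 mm against the spring of its end (1.5 N per mm), then stops solid; at the right angle the end snaps into the slot and the key goes down the whole 12 mm with hardly any force.
- key_bit: The end of the key inside the lock, unseen; turns and sinks with the key, on a spring, 58 mm below the bow's centre. It rests on the rotor while it has not found the slot, and must not be pressed on the lock with over 40 N; 3 to 7 N are enough.
- lid (a joint): How far the lid has slid out to the box's -y (m): 0 shut, stop at 0.085; about 1 N of friction. Locked, it has 2 mm of play at most; held by the end lip unless its rod end is lifted.
- lid_rod (a point): Middle of the steel rod handle on the lid, a 10 mm round bar, 60 mm long along the box's x, on two posts; 77 mm above the bench and 32 mm above the lid's top when shut, at own y = -80 of the box. The rod end of the blue lid (104 x 160 x 5 mm, 0.2 kg) swings up about its lock end, 134 mm from the rod: lifting the rod by 8 to 14 mm frees it from the lip; it stops at about 18 mm. Let go while out, the lid lies on the lip.
- vial_a: Small amber vial with black cap, 24 mm across and 48 mm tall, standing beyond the box; bystander. Origin at its foot.
- vial_b: A second vial like vial_a; bystander.
- dish: Shallow glass dish, 84 mm across, 15 mm high, lying beyond the box; bystander. Origin under its centre.

How it is judged:
By the outcome, as a careful person would: the job done as asked, in the order asked, and still so for the second after the job is handed in, with the robot touching nothing.
It also fails if it takes over 64 s, if anything falls off the work surface, if the arm or the gripper's body presses on something with over 40 N, if the wrist force passes 120 N, or if a joint passes its speed limit or range.

## Working session

There is one attempt and no reset: what is moved stays moved. The work goes in short steps, Python scripts to look and compute and a shell command to move; the robot and the scene stay as the last step left them, time stands still between calls to the robot, and variables do not carry over. Pictures are saved under pics/ and viewed, and the job is handed in when it is done.

```bash
ls; mkdir -p pics; python3 - <<'E'
from plant import ctrl
import cv2
o=ctrl.get_obs(); print(o, ctrl.tip_extent)
for n in ["scene","side","wrist"]:
    s=ctrl.snapshot(n); cv2.imwrite(f"pics/{n}0.png",s["img"]); print(n,s["fx"],s["fy"],s["cx"],s["cy"],s["distortion"],s["R"],s["t"])
E
```

```text
pics
{'clock': 0.0, 'joint_pos': array([ 1.65067728e+01,  2.05914396e+01,  6.31949679e-01, -2.17190073e-02,
       -7.01390314e+01, -1.65056234e+01]), 'qvel': array([-0.03482256,  0.03707165, -0.06248142, -0.04235307,  0.01258844,
        0.1130795 ]), 'tau': array([-8.00930356e-04, -5.82726967e+01,  2.93058443e+01,  6.99745238e+00,
        6.93249181e-03, -2.06530804e-04]), 'tool_pos': array([ 6.74455799e-01, -3.16717865e-05,  2.18303806e-01]), 'orientation': array([ 1.79899737e+02, -8.41798250e-03, -9.00062396e+01]), 'force': array([0.10934652, 0.01332042, 0.20192047]), 'moment': array([ 0.03185548,  0.02402306, -0.02682556]), 'opening': 0.08769290238878948} 0.017
scene 448.7682966962874 448.7682966962874 316.0861696520994 234.67611233936975 [0.02567305 0.         0.         0.         0.        ] [[ 0.28216186  0.95933945  0.0072465 ]
 [ 0.71045792 -0.20387274 -0.67356176]
 [-0.644697    0.19520177 -0.73909542]] [-0.25868919 -0.39329044  1.12128732]
side 434.8497223756832 434.8497223756832 317.8679140529686 237.92597147207 [-0.10493443  0.          0.          0.          0.        ] [[ 0.99724247 -0.07346212  0.01052468]
 [-0.04506906 -0.712175   -0.70055375]
 [ 0.05895957  0.69814761 -0.71352203]] [-0.64603768  0.16150167  0.61302654]
wrist 336.5608781836604 336.5608781836604 316.5934897475412 236.85364261134515 [-0.01552591  0.          0.          0.          0.        ] [[-9.99999181e-01 -6.22583359e-04  1.11846829e-03]
 [-2.74264663e-04  9.57671492e-01  2.87863229e-01]
 [-1.25034406e-03  2.87862687e-01 -9.57670878e-01]] [ 0.67417369 -0.03478203  0.38976552]
```

View pics/scene0.png

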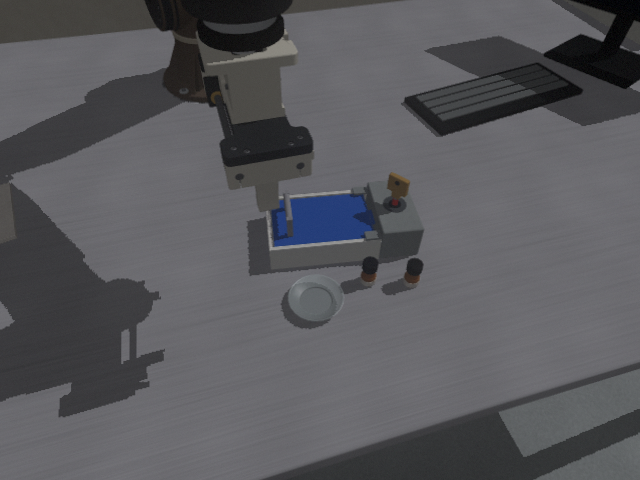

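View pics/side0.png

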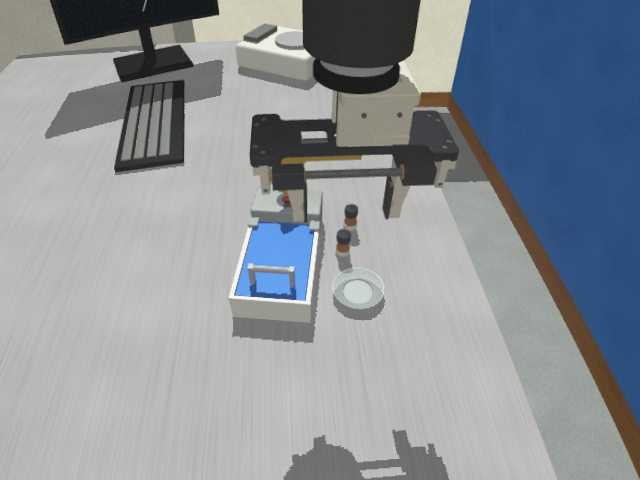

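View pics/wrist0.png

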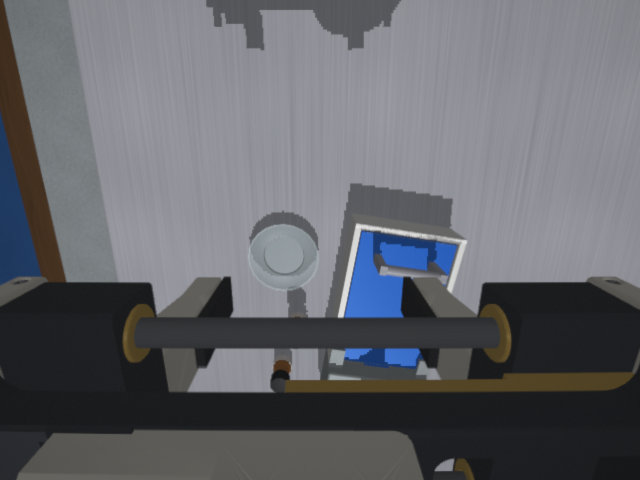

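```bash
cat > h.py <<'E'
import cv2,numpy as np
from plant import ctrl
def und(s,uv):
    K=np.array([[s["fx"],0,s["cx"]],[0,s["fy"],s["cy"]],[0,0,1]])
    return cv2.undistortPoints(np.array(uv,float).reshape(-1,1,2),K,np.array(s["distortion"])).reshape(-1,2)
def rays(s,uv):
    p=und(s,uv); d=np.c_[p,np.ones(len(p))]@np.array(s["R"]); c=-np.array(s["R"]).T@np.array(s["t"])
    return c,d
def onz(s,uv,z):
    c,d=rays(s,uv); return c+d*((z-c[2])/d[:,2])[:,None]
def proj(s,X):
    K=np.array([[s["fx"],0,s["cx"]],[0,s["fy"],s["cy"]],[0,0,1]])
    return cv2.projectPoints(np.array(X,float).reshape(-1,3),cv2.Rodrigues(np.array(s["R"]))[0],np.array(s["t"]),K,np.array(s["distortion"]))[0].reshape(-1,2)
def tri(s1,u1,s2,u2):
    c1,d1=rays(s1,[u1]);c2,d2=rays(s2,[u2])
    A=np.stack([d1[0],-d2[0]],1); l=np.linalg.lstsq(A,c2-c1,rcond=None)[0]
    a=c1+d1[0]*l[0];b=c2+d2[0]*l[1]; return (a+b)/2,np.linalg.norm(a-b)
E
python3 - <<'E'
import cv2
a=cv2.imread("pics/scene0.png")[165:325,255:435]; cv2.imwrite("pics/c1.png",cv2.resize(a,None,fx=4.4,fy=3.75 and 4.4/1.2,interpolation=cv2.INTER_CUBIC) if 0 else cv2.resize(a,None,fx=3.7,fy=3.7,interpolation=cv2.INTER_CUBIC))
a=cv2.imread("pics/side0.png")[180:330,220:400]; cv2.imwrite("pics/c2.png",cv2.resize(a,None,fx=4,fy=4,interpolation=cv2.INTER_CUBIC))
E
```

```text
(no output)
```

View pics/c1.png

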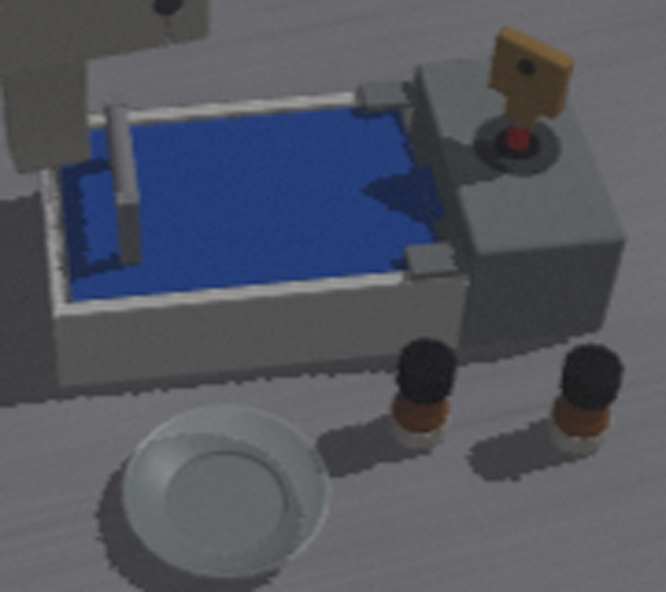

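View pics/c2.png

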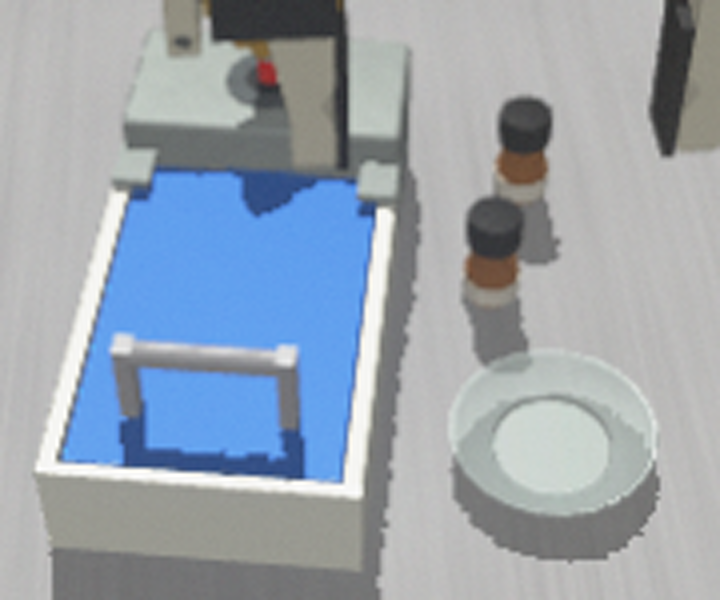

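```bash
python3 - <<'E'
from h import *
np.set_printoptions(precision=4,suppress=True)
S=ctrl.snapshot("scene");D=ctrl.snapshot("side")
c=lambda l:[(255+a/3.7,165+b/3.7) for a,b in l]
d=lambda l:[(220+a/4,180+b/4) for a,b in l]
print("scene lock +x+y,+x-y,-x-y, washer",onz(S,c([(623,240),(477,252),(417,65),(517,145)]),.062))
print("scene lip +x",onz(S,c([(55,312)]),.047))
print("scene rod ends",onz(S,c([(118,108),(128,200)]),.082))
print("side lip",onz(D,d([(37,472),(362,493)]),.047))
print("side lock",onz(D,d([(125,128),(408,138),(410,45),(150,30)]),.062))
print("side rod ends",onz(D,d([(122,340),(288,350)]),.082))
# bow
m=cv2.inRange(cv2.cvtColor(S["img"],cv2.COLOR_BGR2HSV),(10,120,90),(25,255,255)); m[:,:370]=0;m[:170]=0;m[210:]=0;m[:,430:]=0
ys,xs=np.nonzero(m);print("brass",len(xs),xs.min(),xs.max(),ys.min(),ys.max())
print("bow top edge ends, z=.119",onz(S,c([(508,30),(572,68)]),.119), "bow lower corners z=.089", onz(S,c([(491,88),(560,118)]),.089))
print("bow centre",onz(S,c([(530,73)]),.104))
E
```

```text
scene lock +x+y,+x-y,-x-y, washer [[0.6718 0.2433 0.062 ]
 [0.6614 0.1825 0.062 ]
 [0.5452 0.2003 0.062 ]
 [0.607  0.2235 0.062 ]]
scene lip +x [[0.6323 0.0102 0.047 ]]
scene rod ends [[0.5572 0.0569 0.082 ]
 [0.6119 0.0475 0.082 ]]
side lip [[0.5201 0.0251 0.047 ]
 [0.6373 0.0085 0.047 ]]
side lock [[0.548  0.1929 0.062 ]
 [0.6673 0.179  0.062 ]
 [0.6732 0.2403 0.062 ]
 [0.557  0.2583 0.062 ]]
side rod ends [[0.5535 0.0562 0.082 ]
 [0.6132 0.0477 0.082 ]]
brass 45 391 408 173 182
bow top edge ends, z=.119 [[0.5949 0.2161 0.119 ]
 [0.6243 0.2318 0.119 ]] bow lower corners z=.089 [[0.5963 0.212  0.089 ]
 [0.6219 0.2327 0.089 ]]
bow centre [[0.6072 0.223  0.104 ]]
```

```bash
python3 -m handwheel '[[-0.02,0.006,0.003,0,0,0.1],[-0.055,0.016,0.008,0,0,0.25],[-0.095,0.028,0.012,0,0,0.42],[-0.135,0.04,0.018,0,0,0.6],[-0.175,0.052,0.022,0,0,0.77],[-0.205,0.062,0.026,0,0,0.9],[-0.22,0.067,0.028,0,0,0.98],[-0.223,0.0675,0.028,0,0,0.995]]'
python3 - <<'E'
from h import *
for n in ["wrist","scene"]:
    s=ctrl.snapshot(n); cv2.imwrite(f"pics/{n}1.png",s["img"])
E
```

```text
clock: 1.25
tool_pos: [0.607, 0.2239, 0.191]
orientation: [180.0, -0.0, -146.9]
force: [-0.1, -0.8, 0.0]
opening: 0.0874
```

View pics/wrist1.png

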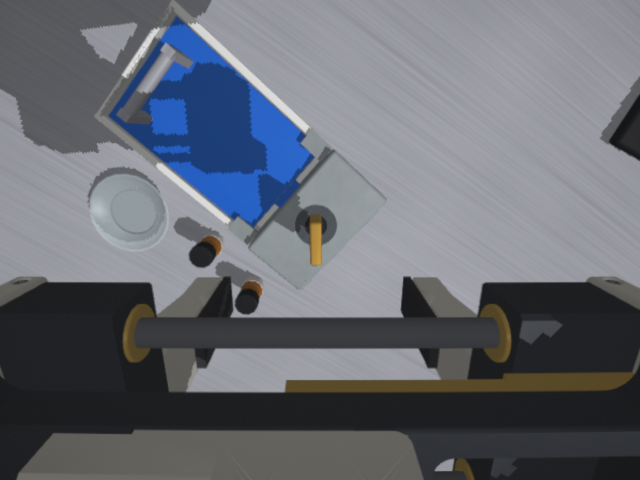

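View pics/scene1.png

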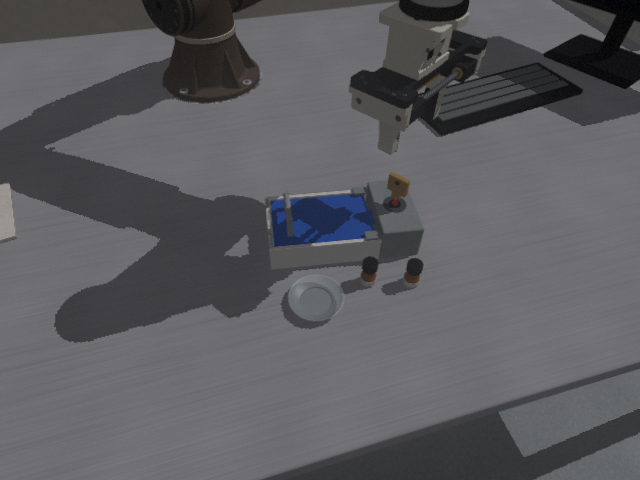

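```bash
python3 - <<'E'
from h import *
np.set_printoptions(precision=4,suppress=True)
W=ctrl.snapshot("wrist");S=ctrl.snapshot("scene")
hsv=cv2.cvtColor(W["img"],cv2.COLOR_BGR2HSV)
m=cv2.inRange(hsv,(10,120,90),(28,255,255)); m[275:]=0;m[:200]=0;m[:,:290]=0;m[:,340:]=0
ys,xs=np.nonzero(m)
for y in range(ys.min(),ys.max()+1,3):
    q=xs[ys==y]; print(y,q.min(),q.max(),end='; ')
a=W["img"][0:300,80:400]; cv2.imwrite("pics/c3.png",cv2.resize(a,None,fx=2,fy=2,interpolation=cv2.INTER_CUBIC))
a=W["img"][195:280,280:360]; cv2.imwrite("pics/c4.png",cv2.resize(a,None,fx=7,fy=7,interpolation=cv2.INTER_CUBIC))
a=S["img"][165:220,370:430]; cv2.imwrite("pics/c5.png",cv2.resize(a,None,fx=10,fy=10,interpolation=cv2.INTER_CUBIC))
E
```

```text
216 321 321; 219 320 321; 222 312 322; 225 311 322; 228 311 322; 231 311 322; 234 311 322; 237 312 322; 240 312 322; 243 312 322; 246 312 322; 249 312 322; 252 312 322; 255 312 322; 258 312 322; 261 312 322; 264 314 321;
```

View pics/c3.png

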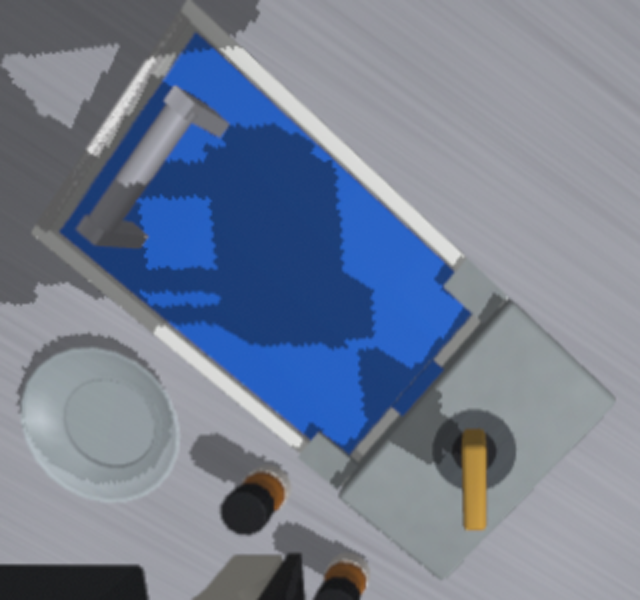

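View pics/c4.png

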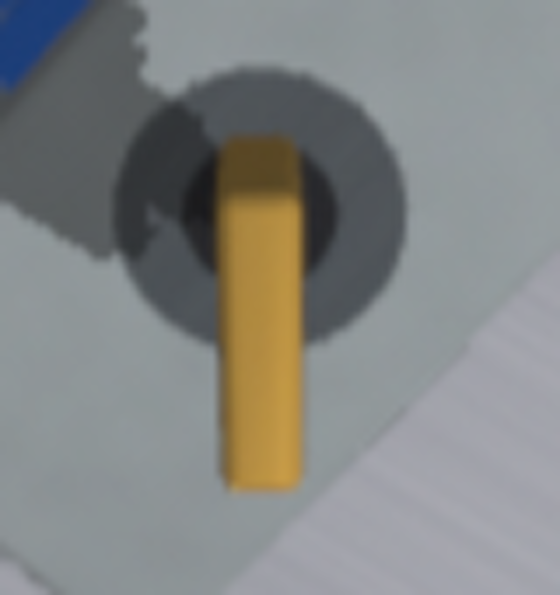

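View pics/c5.png

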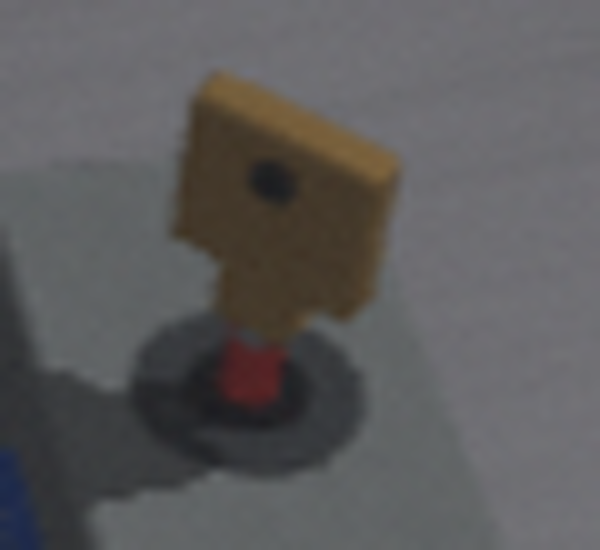

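```bash
python3 - <<'E'
from h import *
np.set_printoptions(precision=4,suppress=True)
W=ctrl.snapshot("wrist")
c=lambda l:[(80+a/2,b/2) for a,b in l]
ang=lambda v:np.degrees(np.arctan2(v[1],v[0]))
print("washer",onz(W,[(317.1,224.7)],.062))
k=onz(W,[(317.1,222.9),(317.4,265)],.119);print("bow",k,k.mean(0),ang(k[0]-k[1]),np.linalg.norm(k[0]-k[1]))
q=onz(W,c([(615,397),(442,577),(340,492),(510,300)]),.062);print("lock",q,q.mean(0))
print([ang(q[0]-q[1]),ang(q[3]-q[2]),ang(q[0]-q[3])-90, ang(q[1]-q[2])-90])
p=onz(W,c([(185,3),(35,232)]),.047);print("lip",p,ang(p[0]-p[1]))
r=onz(W,c([(180,92),(85,228)]),.082);print("rod",r,r.mean(0),ang(r[0]-r[1]),np.linalg.norm(r[0]-r[1]))
for o in [ctrl.get_obs()]: print(o["tool_pos"],o["orientation"],o["joint_pos"])
E
```

```text
washer [[0.6065 0.2217 0.062 ]]
bow [[0.5928 0.2127 0.119 ]
 [0.6201 0.2308 0.119 ]] [0.6064 0.2218 0.119 ] -146.50452799489696 0.032700805616637685
lock [[0.5526 0.2606 0.062 ]
 [0.6676 0.2432 0.062 ]
 [0.6571 0.181  0.062 ]
 [0.5435 0.1987 0.062 ]] [0.6052 0.2209 0.062 ]
[np.float64(171.38683297656962), np.float64(171.16601974171076), np.float64(-8.370895562533804), np.float64(-9.631631365835617)]
lip [[0.5185 0.0266 0.047 ]
 [0.6322 0.01   0.047 ]] 171.7003066123967
rod [[0.5477 0.0552 0.082 ]
 [0.61   0.0451 0.082 ]] [0.5789 0.0501 0.082 ] 170.82387878409168 0.06313895449021405
[0.6078 0.2222 0.1914] [-179.9979    0.0039 -146.9964] [ 37.3284  18.9737  -5.359    0.0026 -65.6635 -94.3259]
```

```bash
python3 -m handwheel '[[0.001,0.0006,0.02,0,0,0],[0.001,0.0006,0.055,0,0,0],[0.001,0.0006,0.08,0,0,0],[0.001,0.0006,0.087,0,0,0],[0.001,0.0006,0.087,0,0,0]]'
python3 -m handwheel '[[0,0,0,0,0,0],[0,0,0,0,0,0],[0,0,0,0,0,0],[0,0,0,0,0,0],[0,0,0,0,0,0],[0,0,0,0,0,0]]' 1
python3 - <<'E'
from h import *
for n in ["wrist","scene"]:
    s=ctrl.snapshot(n); cv2.imwrite(f"pics/{n}2.png",s["img"])
a=cv2.imread("pics/scene2.png")[130:280,330:480]; cv2.imwrite("pics/c6.png",cv2.resize(a,None,fx=4,fy=4,interpolation=cv2.INTER_CUBIC))
o=ctrl.get_obs(); print(o)
E
```

```text
clock: 2.12
tool_pos: [0.6067, 0.2225, 0.1045]
orientation: [-180.0, -0.0, -147.0]
force: [0.3, 0.0, 0.3]
opening: 0.0876
clock: 2.88
tool_pos: [0.6063, 0.2229, 0.1042]
orientation: [-180.0, -0.0, -147.0]
force: [0.7, 0.5, -0.1]
opening: 0.0334
{'clock': 2.975, 'joint_pos': array([ 3.74605703e+01,  2.30048799e+01, -1.15571649e+01, -1.25914078e-03,
       -5.54436174e+01, -9.44684624e+01]), 'qvel': array([-0.014977  ,  0.00575813,  0.03403225, -0.08267489,  0.0460689 ,
        0.00396371]), 'tau': array([ 2.87475617e-03, -5.78023660e+01,  2.55911458e+01,  6.08684152e+00,
       -8.29991559e-02, -1.03528356e-05]), 'tool_pos': array([0.60629046, 0.22293819, 0.10421172]), 'orientation': array([ 1.79999407e+02, -5.72576732e-03, -1.47008606e+02]), 'force': array([-0.08797724,  0.32702564,  0.33604647]), 'moment': array([-0.0419801 , -0.0761246 , -0.00188454]), 'opening': 0.025182203006525603}
```

View pics/c6.png

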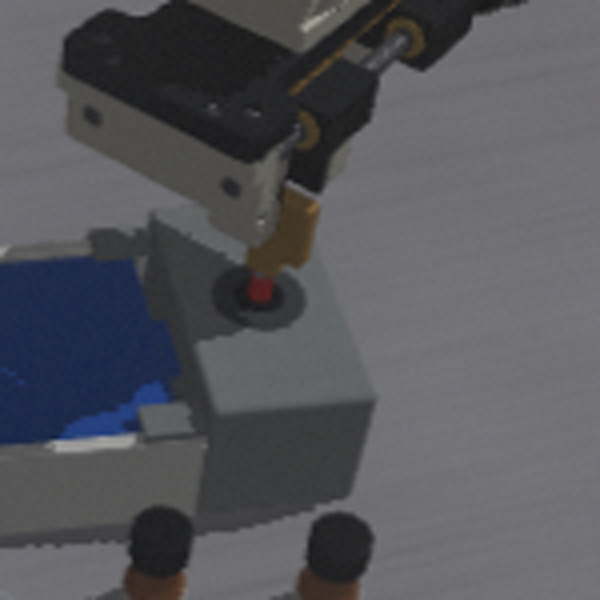

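View pics/wrist2.png

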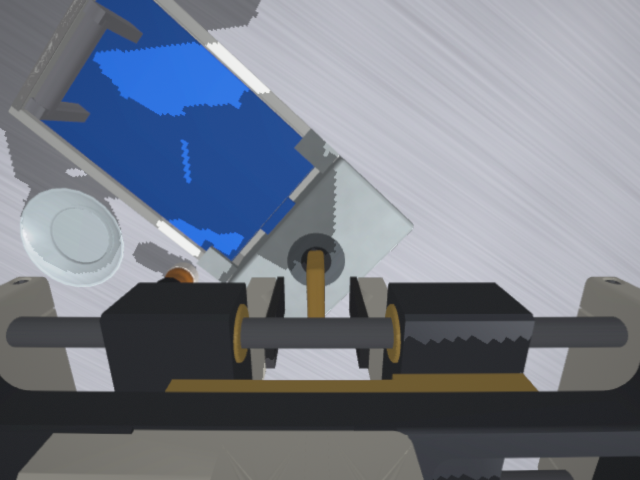

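```bash
python3 -m handwheel '[[0,0,0,0,0,0],[0,0,0,0,0,0],[0,0,0,0,0,0],[0,0,0,0,0,0]]' 1
python3 - <<'E'
from h import *
for n in ["wrist"]:
    s=ctrl.snapshot(n); cv2.imwrite(f"pics/{n}3.png",s["img"][200:440,150:470])
o=ctrl.get_obs(); print(o["tool_pos"],o["force"],o["moment"],o["opening"])
E
```

```text
clock: 3.48
tool_pos: [0.6065, 0.2225, 0.1043]
orientation: [-180.0, -0.0, -147.0]
force: [1.7, -3.8, -0.4]
opening: 0.0087
[0.60647933 0.22251417 0.10425977] [ 2.57438747 -4.18173674 -0.72141747] [-1.49109557 -1.09590547  0.01465534] 0.008457377056465926
```

View pics/wrist3.png

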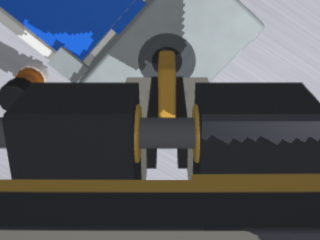

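```bash
cat > o.py <<'E'
from plant import ctrl
o=ctrl.get_obs(); y=o["orientation"][2]
import math
print("t",o["clock"],"pos",o["tool_pos"].round(4),"yaw",round(y,1),"key~",round(math.radians((y+180+8.7+180)%360-180),3),"F",o["force"].round(2),"M",o["moment"].round(3),"op",round(o["opening"],4))
E
python3 -m handwheel '[[0,-0.0005,0.001,0,0,0.05],[0,-0.0005,0.002,0,0,0.1],[0,-0.0005,0.003,0,0,0.15],[0,-0.0005,0.003,0,0,0.15]]'; python3 o.py
```

```text
clock: 4.03
tool_pos: [0.6065, 0.2226, 0.1016]
orientation: [180.0, 0.0, -155.6]
force: [-0.5, -2.2, 3.5]
opening: 0.0086
t 4.025 pos [0.6065 0.2226 0.1016] yaw -155.6 key~ 0.578 F [-0.45 -2.16  3.47] M [-0.828  0.092 -0.028] op 0.0086
```

```bash
python3 -m handwheel '[[0,0,0.0005,0,0,0.04],[0,0,0.001,0,0,0.08],[0,0,0.001,0,0,0.08]]'; python3 o.py
python3 -m handwheel '[[0,0,0,0,0,0.035],[0,0,0,0,0,0.07],[0,0,0,0,0,0.07]]'; python3 o.py
```

```text
clock: 4.4
tool_pos: [0.6065, 0.2226, 0.1008]
orientation: [180.0, 0.0, -160.1]
force: [-1.1, -1.2, 4.9]
opening: 0.0086
t 4.4 pos [0.6065 0.2226 0.1008] yaw -160.1 key~ 0.499 F [-1.08 -1.21  4.87] M [-0.762  0.497 -0.005] op 0.0086
clock: 4.78
tool_pos: [0.6065, 0.2226, 0.1008]
orientation: [180.0, 0.0, -164.1]
force: [-1.3, -1.6, 5.4]
opening: 0.0081
t 4.775 pos [0.6065 0.2226 0.1008] yaw -164.1 key~ 0.429 F [-1.26 -1.57  5.44] M [-0.787  0.552 -0.027] op 0.0081
```

```bash
python3 -m handwheel '[[0,0,0,0,0,0.035],[0,0,0,0,0,0.07],[0,0,0,0,0,0.07]]'; python3 o.py
python3 -m handwheel '[[0,0,0,0,0,0.035],[0,0,0,0,0,0.07],[0,0,0,0,0,0.07]]'; python3 o.py
```

```text
clock: 5.15
tool_pos: [0.6065, 0.2227, 0.1008]
orientation: [180.0, 0.0, -168.1]
force: [-1.7, -1.8, 5.5]
opening: 0.0087
t 5.15 pos [0.6065 0.2227 0.1008] yaw -168.1 key~ 0.359 F [-1.71 -1.85  5.54] M [-0.69   0.543  0.   ] op 0.0087
clock: 5.52
tool_pos: [0.6065, 0.2227, 0.1007]
orientation: [180.0, 0.0, -172.2]
force: [-1.7, -1.4, 5.3]
opening: 0.0086
t 5.525 pos [0.6065 0.2227 0.1007] yaw -172.2 key~ 0.289 F [-1.68 -1.44  5.32] M [-0.573  0.583  0.062] op 0.0086
```

```bash
for i in 1; do :; done; python3 -m handwheel '[[0,0,0,0,0,0.035],[0,0,0,0,0,0.07],[0,0,0,0,0,0.07]]'; python3 o.py
python3 -m handwheel '[[0,0,0,0,0,0.035],[0,0,0,0,0,0.07],[0,0,0,0,0,0.07]]'; python3 o.py
```

```text
clock: 5.9
tool_pos: [0.6065, 0.2228, 0.1008]
orientation: [180.0, 0.0, -176.2]
force: [-1.9, -0.9, 5.1]
opening: 0.0086
t 5.9 pos [0.6065 0.2228 0.1008] yaw -176.2 key~ 0.219 F [-1.89 -0.89  5.08] M [-0.627  0.554 -0.005] op 0.0086
clock: 6.28
tool_pos: [0.6065, 0.2228, 0.1008]
orientation: [180.0, 0.0, 179.8]
force: [-2.2, -1.4, 5.2]
opening: 0.0086
t 6.275 pos [0.6065 0.2228 0.1008] yaw 179.8 key~ 0.149 F [-2.18 -1.44  5.23] M [-0.506  0.661 -0.043] op 0.0086
```

```bash
python3 -m handwheel '[[0,0,0,0,0,0.035],[0,0,0,0,0,0.07],[0,0,0,0,0,0.07]]'; python3 o.py
python3 -m handwheel '[[0,0,0,0,0,0.035],[0,0,0,0,0,0.07],[0,0,0,0,0,0.07]]'; python3 o.py
```

```text
clock: 6.65
tool_pos: [0.6065, 0.2228, 0.1008]
orientation: [180.0, 0.0, 175.8]
force: [-1.5, -1.4, 5.3]
opening: 0.0087
t 6.65 pos [0.6065 0.2228 0.1008] yaw 175.8 key~ 0.079 F [-1.53 -1.38  5.35] M [-0.488  0.565 -0.035] op 0.0087
clock: 7.02
tool_pos: [0.6065, 0.2229, 0.1008]
orientation: [180.0, 0.0, 171.8]
force: [-1.8, -1.2, 5.9]
opening: 0.0086
t 7.025 pos [0.6065 0.2229 0.1008] yaw 171.8 key~ 0.009 F [-1.8  -1.23  5.92] M [-0.427  0.559  0.046] op 0.0086
```

```bash
python3 -m handwheel '[[0,0,0,0,0,0.035],[0,0,0,0,0,0.07],[0,0,0,0,0,0.07]]'; python3 o.py
python3 -m handwheel '[[0,0,0,0,0,0.035],[0,0,0,0,0,0.07],[0,0,0,0,0,0.07]]'; python3 o.py
```

```text
clock: 7.4
tool_pos: [0.6065, 0.2229, 0.1008]
orientation: [180.0, 0.0, 167.8]
force: [-2.2, -1.1, 4.9]
opening: 0.0086
t 7.4 pos [0.6065 0.2229 0.1008] yaw 167.8 key~ -0.061 F [-2.19 -1.14  4.93] M [-0.458  0.632  0.03 ] op 0.0086
clock: 7.78
tool_pos: [0.6065, 0.223, 0.1007]
orientation: [180.0, 0.0, 163.8]
force: [-1.2, -1.3, 4.6]
opening: 0.0084
t 7.775 pos [0.6065 0.223  0.1007] yaw 163.8 key~ -0.131 F [-1.16 -1.25  4.61] M [-0.382  0.567 -0.007] op 0.0084
```

```bash
python3 -m handwheel '[[0,0,0,0,0,0.035],[0,0,0,0,0,0.07],[0,0,0,0,0,0.07]]'; python3 o.py
python3 -m handwheel '[[0,0,0,0,0,0.035],[0,0,0,0,0,0.07],[0,0,0,0,0,0.07]]'; python3 o.py
```

```text
clock: 8.15
tool_pos: [0.6066, 0.223, 0.1001]
orientation: [180.0, -0.0, 159.7]
force: [-0.6, 0.9, 2.1]
opening: 0.0084
t 8.15 pos [0.6066 0.223  0.1001] yaw 159.7 key~ -0.202 F [-0.62  0.86  2.06] M [0.324 0.114 0.002] op 0.0084
clock: 8.52
tool_pos: [0.6066, 0.2229, 0.1]
orientation: [180.0, -0.0, 155.7]
force: [-0.2, 4.5, -0.5]
opening: 0.0086
t 8.525 pos [0.6066 0.2229 0.1   ] yaw 155.7 key~ -0.273 F [-0.21  4.45 -0.45] M [1.187 0.152 0.011] op 0.0086
```

```bash
python3 -m handwheel '[[0,0,0,0,0,-0.04],[0,0,0.001,0,0,-0.05],[0,0,0.0015,0,0,-0.05],[0,0,0.0015,0,0,-0.05]]'; python3 o.py
```

```text
clock: 9.02
tool_pos: [0.6066, 0.2228, 0.0987]
orientation: [180.0, -0.0, 158.5]
force: [-1.9, 4.7, 0.5]
opening: 0.0084
t 9.025 pos [0.6066 0.2228 0.0987] yaw 158.5 key~ -0.223 F [-1.91  4.69  0.45] M [ 1.813  0.493 -0.019] op 0.0084
```

```bash
python3 -m handwheel '[[0,0.0003,0.001,0,0,0],[0,0.0005,0.002,0,0,0],[0,0.0005,0.003,0,0,0],[0,0.0005,0.003,0,0,0]]'; python3 o.py
```

```text
clock: 9.52
tool_pos: [0.6066, 0.2229, 0.0955]
orientation: [-180.0, -0.0, 158.6]
force: [-2.3, 3.8, -0.5]
opening: 0.0087
t 9.525 pos [0.6066 0.2229 0.0955] yaw 158.6 key~ -0.223 F [-2.25  3.82 -0.5 ] M [1.384 0.723 0.002] op 0.0087
```

```bash
python3 -m handwheel '[[0,0.0003,0.001,0,0,0],[0,0.0003,0.002,0,0,0],[0,0.0003,0.003,0,0,0],[0,0.0003,0.003,0,0,0]]'; python3 o.py
```

```text
clock: 10.02
tool_pos: [0.6066, 0.2229, 0.0924]
orientation: [-180.0, -0.0, 158.6]
force: [-3.9, 0.4, 0.1]
opening: 0.0083
t 10.025 pos [0.6066 0.2229 0.0924] yaw 158.6 key~ -0.223 F [-3.89  0.41  0.13] M [ 0.533  0.971 -0.023] op 0.0083
```

```bash
python3 - <<'E'
from h import *
a=ctrl.snapshot("scene")["img"][130:280,330:480]; cv2.imwrite("pics/c7.png",cv2.resize(a,None,fx=4,fy=4,interpolation=cv2.INTER_CUBIC))
a=ctrl.snapshot("side")["img"][130:280,220:370]; cv2.imwrite("pics/c8.png",cv2.resize(a,None,fx=4,fy=4,interpolation=cv2.INTER_CUBIC))
E
```

```text
(no output)
```

View pics/c7.png

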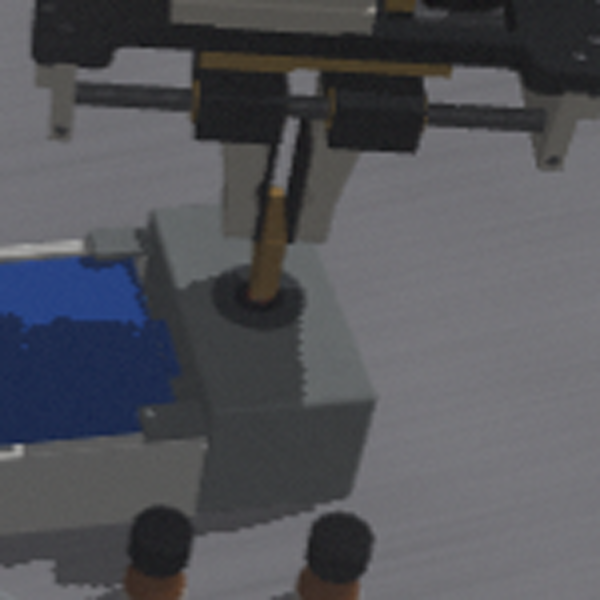

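View pics/c8.png

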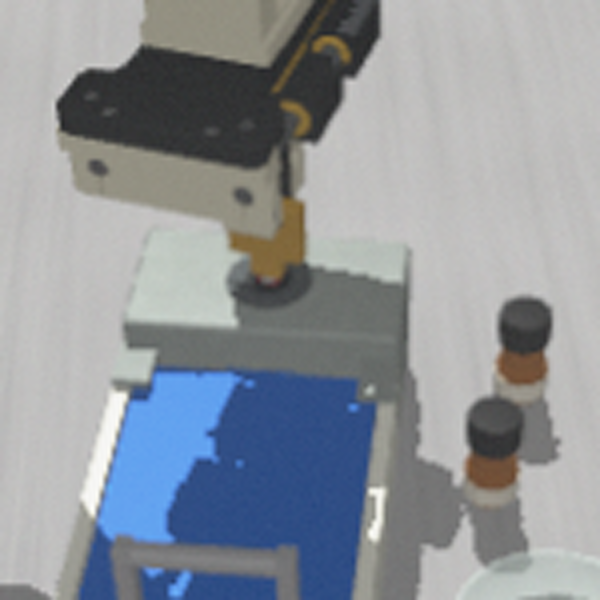

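```bash
python3 -m handwheel '[[0.0003,0,0.0004,0,0,0],[0.0004,0,0.0008,0,0,0],[0.0004,0,0.0008,0,0,0]]'; python3 o.py
```

```text
clock: 10.5
tool_pos: [0.6066, 0.223, 0.0922]
orientation: [-180.0, 0.0, 158.6]
force: [-2.8, -1.8, 3.4]
opening: 0.0086
t 10.5 pos [0.6066 0.223  0.0922] yaw 158.6 key~ -0.222 F [-2.79 -1.84  3.38] M [-0.631  0.992 -0.002] op 0.0086
```

```bash
python3 -m handwheel '[[0,0,-0.0003,0,0,-0.05],[0,0,-0.0003,0,0,-0.15],[0,0,-0.0003,0,0,-0.27],[0,0,-0.0003,0,0,-0.39],[0,0,-0.0003,0,0,-0.5],[0,0,-0.0003,0,0,-0.58],[0,0,-0.0003,0,0,-0.6],[0,0,-0.0003,0,0,-0.6]]'; python3 o.py
```

```text
clock: 11.5
tool_pos: [0.6065, 0.2227, 0.0922]
orientation: [-180.0, -0.0, -167.1]
force: [-1.2, -4.6, 1.9]
opening: 0.0087
t 11.5 pos [0.6065 0.2227 0.0922] yaw -167.1 key~ 0.376 F [-1.17 -4.61  1.89] M [-1.824  0.418 -0.033] op 0.0087
```

```bash
python3 -m handwheel '[[0,0,0,0,0,-0.05],[0,0,0,0,0,-0.15],[0,0,0,0,0,-0.27],[0,0,0,0,0,-0.39],[0,0,0,0,0,-0.5],[0,0,0,0,0,-0.58],[0,0,0,0,0,-0.6],[0,0,0,0,0,-0.6]]'; python3 o.py
```

```text
clock: 12.5
tool_pos: [0.6066, 0.2224, 0.0922]
orientation: [-180.0, -0.1, -132.8]
force: [-0.2, -5.9, 1.1]
opening: 0.0086
t 12.5 pos [0.6066 0.2224 0.0922] yaw -132.8 key~ 0.976 F [-0.19 -5.93  1.09] M [-2.26   0.061 -0.025] op 0.0086
```

```bash
python3 -m handwheel '[[0,0,0,0,0,-0.06],[0,0,0,0,0,-0.12],[0,0,0,0,0,-0.16],[0,0,0,0,0,-0.16]]'; python3 o.py;python3 -m handwheel '[[0,0,0,0,0,-0.03],[0,0,0,0,0,-0.06],[0,0,0,0,0,-0.06]]'; python3 o.py
```

```text
clock: 13.0
tool_pos: [0.6067, 0.2224, 0.0922]
orientation: [-180.0, -0.1, -123.6]
force: [1.0, -6.8, 1.6]
opening: 0.0086
t 13.0 pos [0.6067 0.2224 0.0922] yaw -123.6 key~ 1.137 F [ 1.   -6.77  1.64] M [-2.404 -0.027 -0.085] op 0.0086
clock: 13.38
tool_pos: [0.6068, 0.2224, 0.0922]
orientation: [-180.0, -0.1, -120.2]
force: [0.3, -7.0, 0.9]
opening: 0.0086
t 13.375 pos [0.6068 0.2224 0.0922] yaw -120.2 key~ 1.196 F [ 0.27 -6.98  0.9 ] M [-2.417 -0.093 -0.099] op 0.0086
```

```bash
python3 -m handwheel '[[0,0,0,0,0,0],[0,0,0,0,0,0],[0,0,0,0,0,0],[0,0,-0.01,0,0,0],[0,0,-0.035,0,0,0],[0,0,-0.07,0,0,0],[0,0,-0.09,0,0,0],[0,0,-0.09,0,0,0]]' -1
python3 - <<'E'
from h import *
a=ctrl.snapshot("scene")["img"][130:280,330:480]; cv2.imwrite("pics/c9.png",cv2.resize(a,None,fx=4,fy=4,interpolation=cv2.INTER_CUBIC))
s=ctrl.snapshot("wrist"); cv2.imwrite("pics/w4.png",s["img"])
E
python3 o.py
```

```text
clock: 14.38
tool_pos: [0.6076, 0.2242, 0.1851]
orientation: [-179.9, 0.2, -120.1]
force: [-0.1, -0.7, -0.2]
opening: 0.0824
t 14.475 pos [0.6063 0.2235 0.1823] yaw -120.1 key~ 1.198 F [-0.79 -0.21 -0.48] M [-0.061  0.004  0.001] op 0.0863
```

View pics/c9.png

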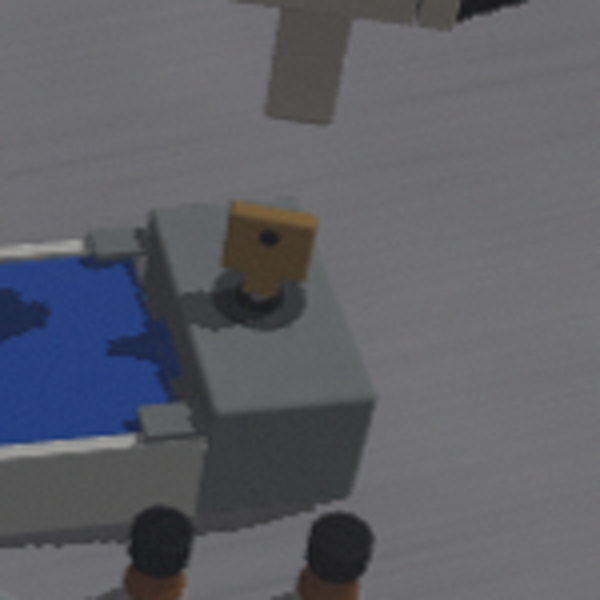

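View pics/w4.png

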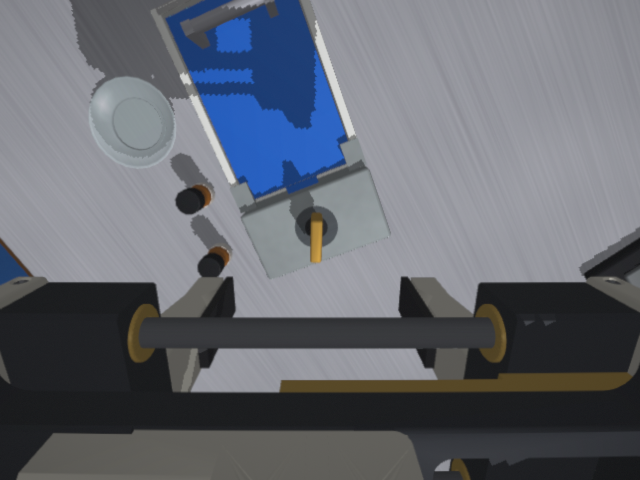

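```bash
python3 -m handwheel '[[0.012,-0.005,0,0,0,0.1],[0.035,-0.014,0,0,0,0.26],[0.065,-0.026,0,0,0,0.44],[0.095,-0.038,0,0,0,0.62],[0.123,-0.049,0,0,0,0.8],[0.145,-0.058,0,0,0,0.98],[0.157,-0.063,0,0,0,1.12],[0.1605,-0.0642,0,0,0,1.199]]'
python3 -m handwheel '[[0,0,0,0,0,0]]'
python3 - <<'E'
from h import *
s=ctrl.snapshot("wrist"); cv2.imwrite("pics/w5.png",s["img"])
s=ctrl.snapshot("side"); cv2.imwrite("pics/s5.png",s["img"])
E
python3 o.py
```

```text
clock: 15.48
tool_pos: [0.5809, 0.0513, 0.1812]
orientation: [-180.0, -0.1, 171.0]
force: [-0.1, -0.5, 0.1]
opening: 0.0877
clock: 15.6
tool_pos: [0.5811, 0.0519, 0.1814]
orientation: [-180.0, -0.1, 171.2]
force: [-0.3, 0.1, -0.1]
opening: 0.0873
t 15.7 pos [0.5813 0.0524 0.1816] yaw 171.3 key~ 0.0 F [-1.01  0.03 -0.8 ] M [-0.06  -0.116 -0.018] op 0.0878
```

View pics/w5.png

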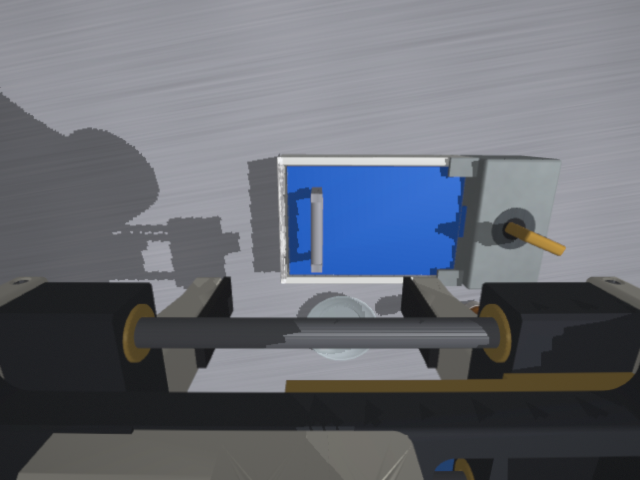

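View pics/s5.png

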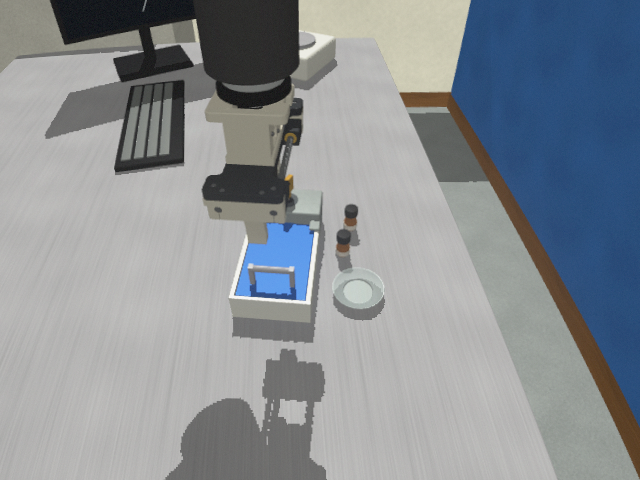

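```bash
python3 - <<'E'
from h import *
np.set_printoptions(precision=4,suppress=True)
W=ctrl.snapshot("wrist")
r=onz(W,[(317,190),(317,268)],.081);print(r,r.mean(0))
E
python3 o.py
```

```text
[[0.5447 0.0578 0.081 ]
 [0.6101 0.0479 0.081 ]] [0.5774 0.0529 0.081 ]
t 15.75 pos [0.5815 0.0525 0.1818] yaw 171.3 key~ 0.0 F [-0.91  0.03  0.57] M [-0.008 -0.147  0.001] op 0.0875
```

```bash
python3 -m handwheel '[[0.001,0,0.02,0,0,0],[0.002,0,0.06,0,0,0],[0.002,0,0.09,0,0,0],[0.002,0,0.103,0,0,0],[0.002,0,0.105,0,0,0]]'
python3 -m handwheel '[[0,0,0,0,0,0],[0,0,0,0,0,0],[0,0,0,0,0,0],[0,0,0,0,0,0],[0,0,0,0,0,0],[0,0,0,0,0,0],[0,0,0,0,0,0],[0,0,0,0,0,0]]' 1
python3 -m handwheel '[[0,0,0,0,0,0],[0,0,0,0,0,0]]'; python3 o.py
```

```text
clock: 16.38
tool_pos: [0.5795, 0.0527, 0.0768]
orientation: [-180.0, -0.1, 171.3]
force: [0.1, 0.7, 0.2]
opening: 0.0874
clock: 17.38
tool_pos: [0.5796, 0.0527, 0.0772]
orientation: [-180.0, -0.0, 171.2]
force: [0.4, 0.2, 0.4]
opening: 0.0132
clock: 17.62
tool_pos: [0.5796, 0.0526, 0.0772]
orientation: [-180.0, -0.0, 171.2]
force: [-0.5, -0.5, 0.9]
opening: 0.0006
t 17.625 pos [0.5796 0.0526 0.0772] yaw 171.2 key~ -0.001 F [-0.5  -0.52  0.89] M [-0.069 -0.183 -0.01 ] op 0.0006
```

```bash
python3 - <<'E'
from h import *
s=ctrl.snapshot("wrist"); cv2.imwrite("pics/w6.png",s["img"])
a=ctrl.snapshot("side")["img"][180:330,200:350]; cv2.imwrite("pics/s6.png",cv2.resize(a,None,fx=4,fy=4,interpolation=cv2.INTER_CUBIC))
a=ctrl.snapshot("scene")["img"][130:280,230:430]; cv2.imwrite("pics/e6.png",cv2.resize(a,None,fx=4,fy=4,interpolation=cv2.INTER_CUBIC))
E
python3 o.py
```

```text
t 17.775 pos [0.5796 0.0527 0.0772] yaw 171.2 key~ -0.001 F [1.37 0.03 0.85] M [-0.025 -0.068 -0.048] op 0.0003
```

View pics/w6.png

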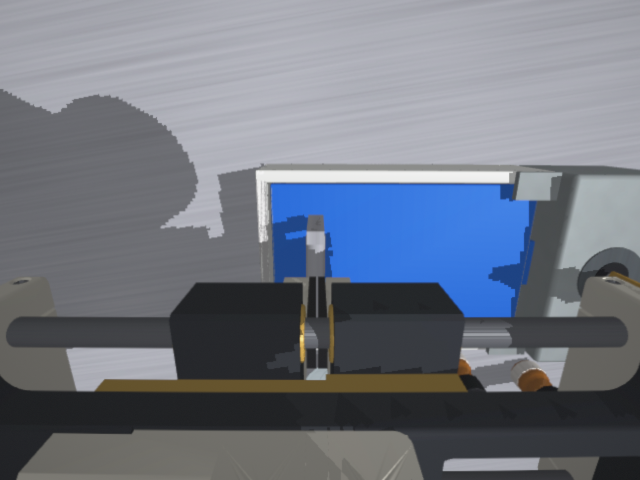

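View pics/s6.png

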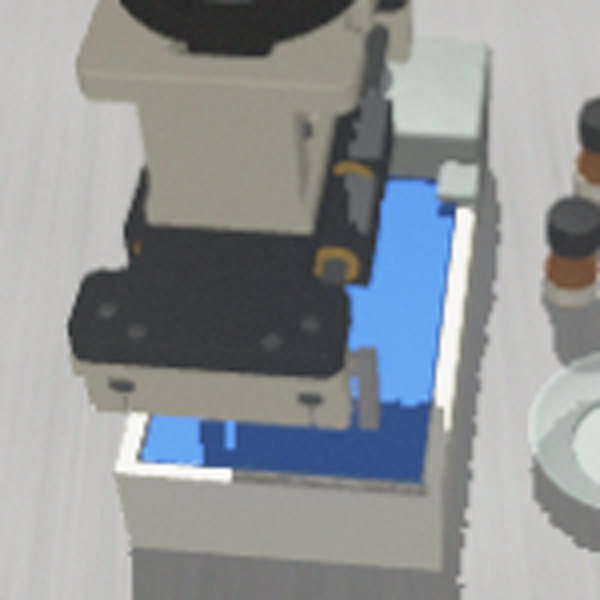

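View pics/e6.png

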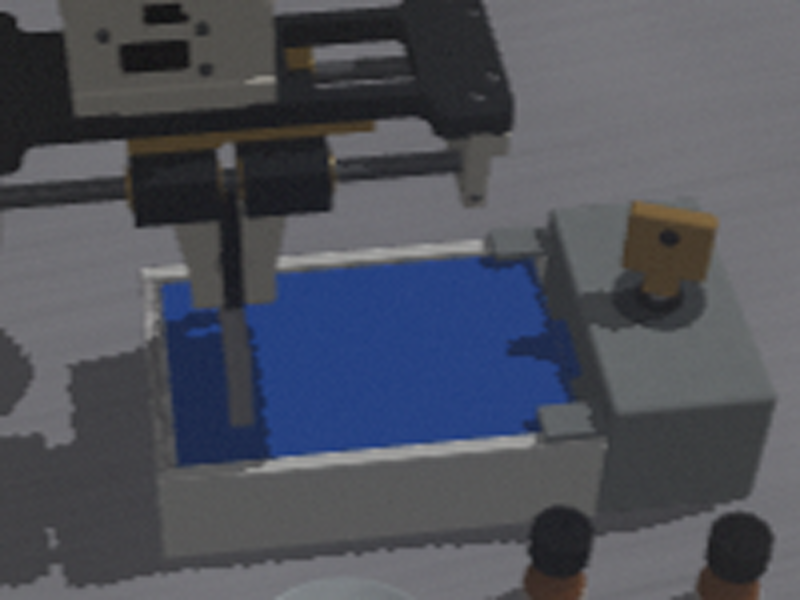

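```bash
python3 - <<'E'
from h import *
S=ctrl.snapshot("scene");W=ctrl.snapshot("wrist");D=ctrl.snapshot("side")
P=[(.5796,.0526,.060),(.5796,.0526,.077),(.5796-.0297,.0526+.0045,.077),(.5796+.0297,.0526-.0045,.077)]
print(((proj(S,P)-[230,130])*4).round());print(proj(W,P).round());print(((proj(D,P)-[200,180])*4).round())
for n,s,x0,y0,x1,y1 in [("scene",S,260,170,330,250),("wrist",W,250,200,400,370)]:
    a=s["img"][y0:y1,x0:x1]; f=600/(y1-y0); cv2.imwrite(f"pics/z_{n}.png",cv2.resize(a,None,fx=f,fy=f,interpolation=cv2.INTER_CUBIC))
E
```

```text
[[233. 337.]
 [231. 306.]
 [224. 254.]
 [239. 360.]]
[[317. 275.]
 [317. 288.]
 [317. 234.]
 [317. 337.]]
[[279. 383.]
 [275. 353.]
 [194. 348.]
 [358. 359.]]
```

View pics/z_scene.png

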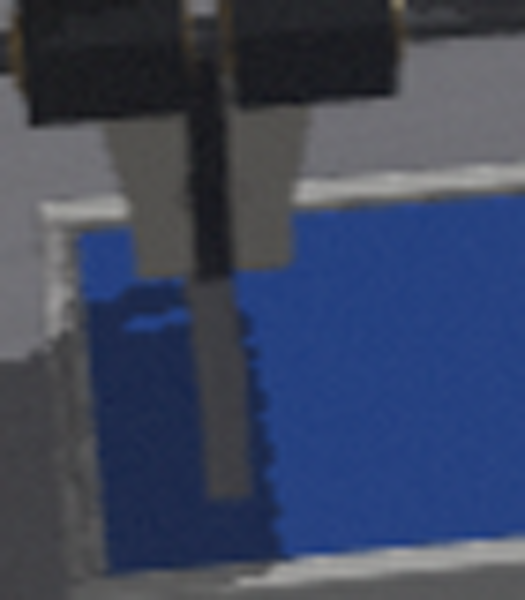

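View pics/z_wrist.png

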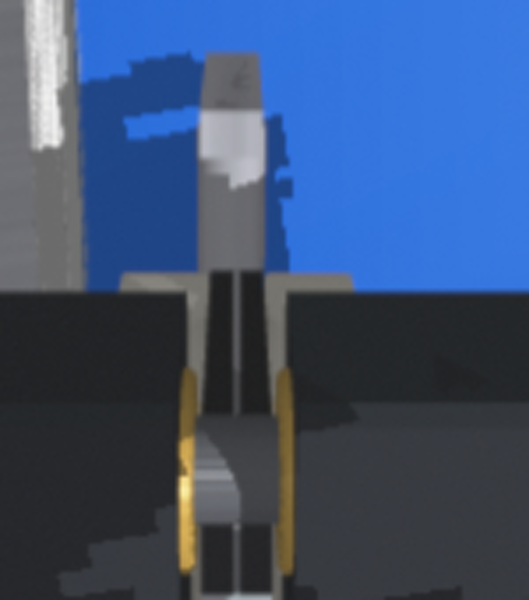

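```bash
python3 - <<'E'
from h import *
S=ctrl.snapshot("scene");W=ctrl.snapshot("wrist");D=ctrl.snapshot("side")
u=np.array([.151,.9885,0])
T=np.array([.5813,.0524,.1814])
for e in (0.017,0,-.01): print(e,"side hover -y finger back tip",proj(D,[T-u*.060-[0,0,e]]).round(1))
# key hover pic scene1: TCP .6078 .2222 .1914 yaw -147, tooly (-.545,.838)
T=np.array([.6078,.2222,.1914]);v=np.array([-.545,.838,0])
for e in (0.017,0,-.01): print(e,"scene1 fingers",proj(S,[T-v*.055-[0,0,e],T+v*.055-[0,0,e]]).round(1))
np.set_printoptions(suppress=True,precision=4)
print(W["R"],W["t"],-W["R"].T@W["t"],ctrl.tip_extent); o=ctrl.get_obs();print(o)
E
```

```text
0.017 side hover -y finger back tip [[257.4 259. ]]
0 side hover -y finger back tip [[256.1 249.4]]
-0.01 side hover -y finger back tip [[255.3 243.5]]
0.017 scene1 fingers [[382.9 166.4]
 [425.2 130.9]]
0 scene1 fingers [[384.3 156.4]
 [427.4 121.1]]
-0.01 scene1 fingers [[385.3 150.4]
 [428.7 115.2]]
[[ 0.1519  0.9884 -0.0013]
 [ 0.946  -0.145   0.2898]
 [ 0.2863 -0.0452 -0.9571]] [-0.1397 -0.5355  0.0902] [0.502  0.0645 0.2414] 0.017
{'clock': 18.075, 'joint_pos': array([  24.4314,   19.3499,  -21.5927,    0.    ,  -49.055 , -123.209 ]), 'qvel': array([ 0.053 ,  0.0174,  0.0556, -0.0392,  0.0014,  0.0395]), 'tau': array([  0.0001, -50.7462,  23.4556,   5.5491,  -0.0871,   0.0001]), 'tool_pos': array([0.5797, 0.0527, 0.0773]), 'orientation': array([179.9987,   0.0019, 171.2224]), 'force': array([-0.1178, -0.0925, -0.289 ]), 'moment': array([-0.0537, -0.1194,  0.0095]), 'opening': 0.0005120394661318121}
```

```bash
python3 - <<'E'
from h import *
S=ctrl.snapshot("scene");W=ctrl.snapshot("wrist")
T=ctrl.get_obs()["tool_pos"]; b=np.array([.9885,-.151,0])
def zfor(s,row,X):
    zs=np.linspace(.03,.15,241); p=proj(s,np.c_[np.tile(X[:2],(241,1)),zs]); return zs[np.argmin(abs(p[:,1]-row))]
for off in (.0095,.006): print("scene",zfor(S,207.1,T+b*off),"wrist",zfor(W,267.5,T-b*off))
E
```

```text
scene 0.08449999999999999 wrist 0.07100000000000001
scene 0.0815 wrist 0.0625
```

```bash
python3 -m handwheel '[[0,0,0,0,0,0],[0,0,0,0,0,0],[0,0,0,0,0,0],[0,0,0,0,0,0],[0,0,0.002,0,0,0],[0,0,0.005,0,0,0],[0,0,0.008,0,0,0],[0,0,0.008,0,0,0]]' 0.1; python3 o.py
python3 - <<'E'
from h import *
for n,x0,y0,x1,y1 in [("scene",240,150,340,250),("side",210,200,310,300)]:
    a=ctrl.snapshot(n)["img"][y0:y1,x0:x1]; f=600/(y1-y0); cv2.imwrite(f"pics/y_{n}.png",cv2.resize(a,None,fx=f,fy=f,interpolation=cv2.INTER_CUBIC))
E
```

```text
clock: 19.18
tool_pos: [0.5794, 0.0526, 0.0688]
orientation: [-180.0, -0.0, 171.2]
force: [0.2, -0.0, -0.8]
opening: 0.0391
t 19.175 pos [0.5794 0.0526 0.0688] yaw 171.2 key~ -0.001 F [ 0.22 -0.05 -0.77] M [-0.05  -0.148 -0.006] op 0.0391
```

View pics/y_scene.png

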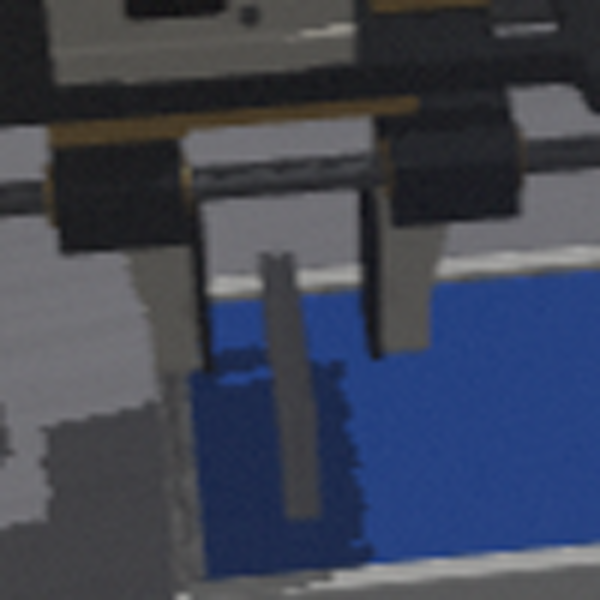

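View pics/y_side.png

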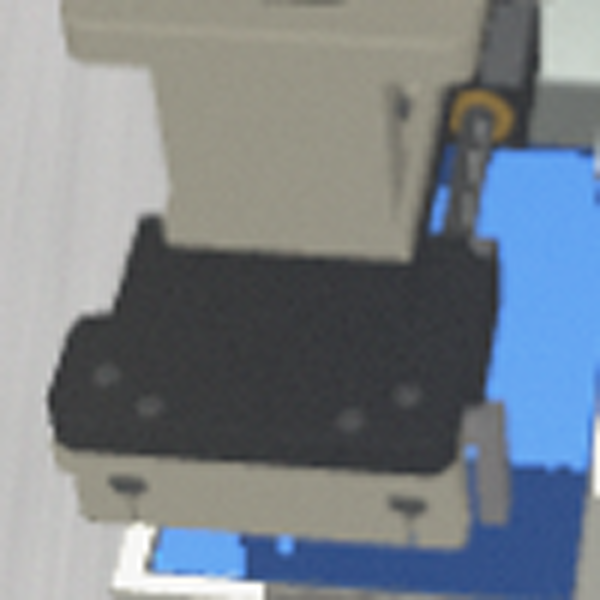

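```bash
python3 -m handwheel '[[-0.001,0,0.003,0,0,0],[-0.002,0,0.007,0,0,0],[-0.003,0,0.01,0,0,0],[-0.003,0,0.011,0,0,0]]'; python3 o.py
python3 -m handwheel '[[0,0,0,0,0,0],[0,0,0,0,0,0],[0,0,0,0,0,0],[0,0,0,0,0,0],[0,0,0,0,0,0]]' 1; python3 o.py
python3 - <<'E'
from h import *
for n,x0,y0,x1,y1 in [("scene",240,150,340,250),("wrist",250,200,400,370)]:
    a=ctrl.snapshot(n)["img"][y0:y1,x0:x1]; f=600/(y1-y0); cv2.imwrite(f"pics/x_{n}.png",cv2.resize(a,None,fx=f,fy=f,interpolation=cv2.INTER_CUBIC))
E
```

```text
clock: 19.77
tool_pos: [0.5825, 0.0521, 0.0579]
orientation: [-180.0, -0.0, 171.2]
force: [0.5, 0.7, 0.8]
opening: 0.0394
t 19.775 pos [0.5825 0.0521 0.0579] yaw 171.2 key~ -0.001 F [0.53 0.75 0.84] M [-0.105 -0.108  0.007] op 0.0394
clock: 20.4
tool_pos: [0.5822, 0.0514, 0.0583]
orientation: [-179.9, -0.0, 171.2]
force: [-0.8, -4.9, 0.6]
opening: 0.0091
t 20.4 pos [0.5822 0.0514 0.0583] yaw 171.2 key~ -0.002 F [-0.82 -4.92  0.59] M [-2.016  0.012 -0.018] op 0.0091
```

View pics/x_scene.png

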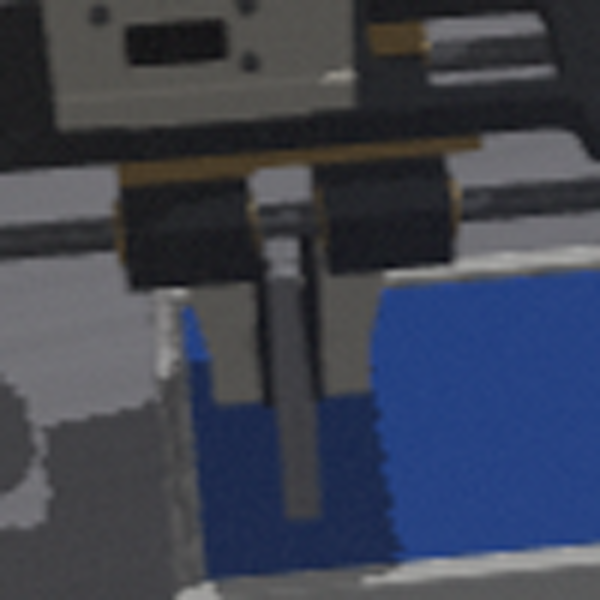

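```bash
python3 -m handwheel '[[0,0,-0.002,0,0,0],[0,0.001,-0.005,0,0,0],[0,0.002,-0.008,0,0,0],[0,0.0025,-0.011,0,0,0],[0,0.0025,-0.011,0,0,0]]'; python3 o.py
python3 - <<'E'
from h import *
for n,x0,y0,x1,y1 in [("scene",240,150,440,300),("side",210,200,310,300)]:
    a=ctrl.snapshot(n)["img"][y0:y1,x0:x1]; f=600/(y1-y0); cv2.imwrite(f"pics/v_{n}.png",cv2.resize(a,None,fx=f,fy=f,interpolation=cv2.INTER_CUBIC))
E
```

```text
clock: 21.12
tool_pos: [0.583, 0.0548, 0.0695]
orientation: [180.0, 0.0, 171.2]
force: [0.2, -3.1, -1.3]
opening: 0.0092
t 21.125 pos [0.583  0.0548 0.0695] yaw 171.2 key~ -0.001 F [ 0.16 -3.14 -1.31] M [-1.542  0.052 -0.036] op 0.0092
```

View pics/v_scene.png

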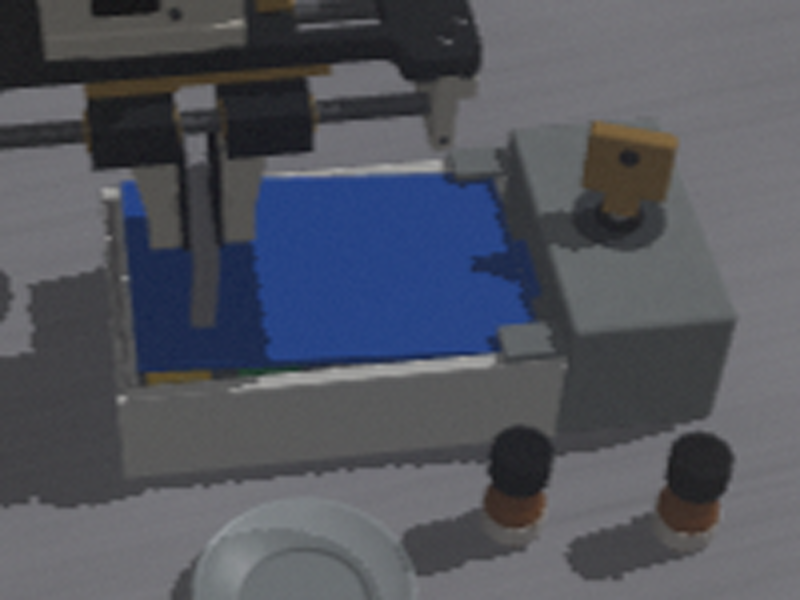

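View pics/v_side.png

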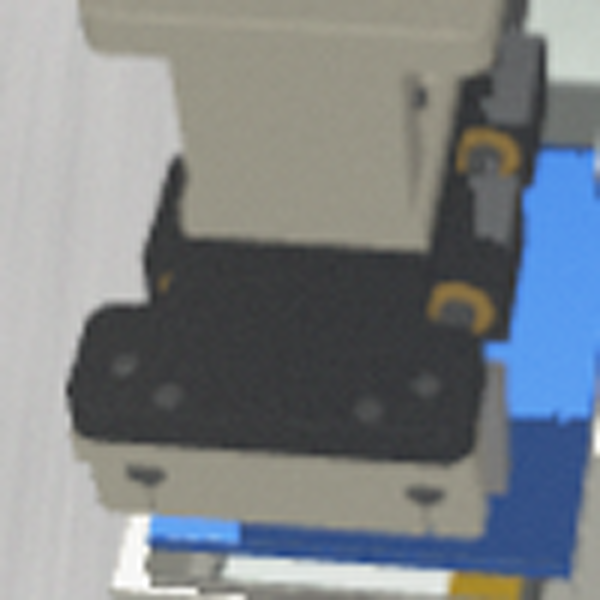

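```bash
python3 -m handwheel '[[0,-0.003,0,0,0,0],[0,-0.009,0,0,0,0],[0,-0.017,0,0,0,0],[0,-0.025,0,0,0,0],[0,-0.033,0,0,0,0],[0,-0.039,0,0,0,0],[0,-0.042,0,0,0,0],[0,-0.042,0,0,0,0]]'; python3 o.py
```

```text
clock: 22.22
tool_pos: [0.5765, 0.0127, 0.0693]
orientation: [-180.0, -0.0, 171.2]
force: [-0.2, -1.6, -2.3]
opening: 0.0089
t 22.225 pos [0.5765 0.0127 0.0693] yaw 171.2 key~ -0.002 F [-0.2  -1.64 -2.35] M [-0.631 -0.123  0.002] op 0.0089
```

```bash
python3 -m handwheel '[[0,-0.003,0,0,0,0],[0,-0.009,0,0,0,0],[0,-0.017,0,0,0,0],[0,-0.025,0,0,0,0],[0,-0.032,0,0,0,0],[0,-0.037,0,0,0,0],[0,-0.040,0,0,0,0],[0,-0.040,0,0,0,0]]'; python3 o.py; python3 -m handwheel '[[0,-0.001,0,0,0,0],[0,-0.002,0,0,0,0],[0,-0.002,0,0,0,0]]'; python3 o.py
```

```text
clock: 23.22
tool_pos: [0.5714, -0.0258, 0.07]
orientation: [179.9, 0.1, 171.2]
force: [-0.3, 6.7, 1.5]
opening: 0.0087
t 23.225 pos [ 0.5714 -0.0258  0.07  ] yaw 171.2 key~ -0.001 F [-0.34  6.72  1.55] M [1.881 0.02  0.014] op 0.0087
clock: 23.6
tool_pos: [0.5714, -0.0271, 0.0701]
orientation: [179.9, 0.1, 171.3]
force: [-0.8, 8.7, 2.6]
opening: 0.0089
t 23.6 pos [ 0.5714 -0.0271  0.0701] yaw 171.3 key~ -0.001 F [-0.79  8.71  2.57] M [3.001 0.046 0.014] op 0.0089
```

```bash
python3 -m handwheel '[[0,-0.001,0,0,0,0],[0,-0.002,0,0,0,0],[0,-0.002,0,0,0,0]]'; python3 o.py;  python3 - <<'E'
from h import *
for n,x0,y0,x1,y1 in [("scene",220,150,420,300),("side",210,180,370,300)]:
    a=ctrl.snapshot(n)["img"][y0:y1,x0:x1]; f=600/(y1-y0); cv2.imwrite(f"pics/u_{n}.png",cv2.resize(a,None,fx=f,fy=f,interpolation=cv2.INTER_CUBIC))
E
```

```text
clock: 23.98
tool_pos: [0.5714, -0.0287, 0.0703]
orientation: [179.8, 0.2, 171.3]
force: [-0.9, 11.1, 3.7]
opening: 0.0085
t 23.975 pos [ 0.5714 -0.0287  0.0703] yaw 171.3 key~ -0.001 F [-0.92 11.09  3.71] M [3.768 0.253 0.031] op 0.0085
```

View pics/u_scene.png

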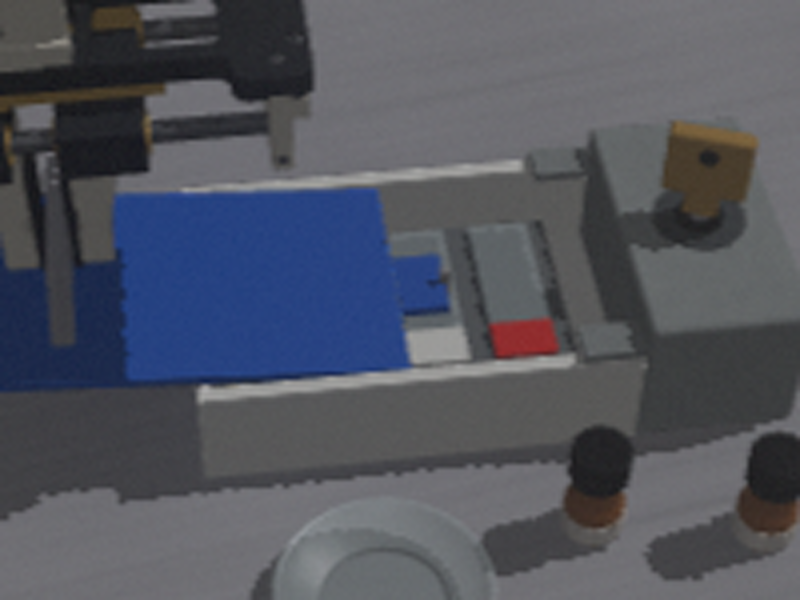

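View pics/u_side.png

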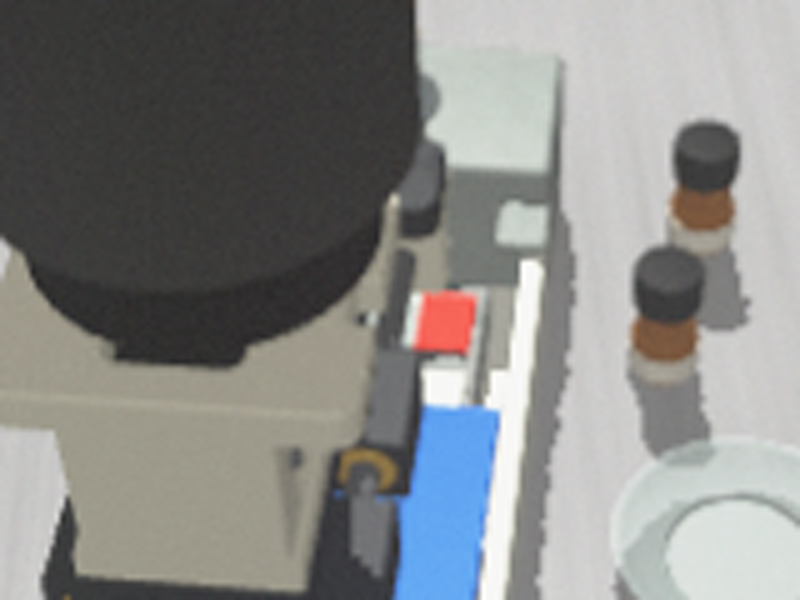

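```bash
python3 - <<'E'
from h import *
S=ctrl.snapshot("scene")
x=np.array([.9885,-.151,0]);y=np.array([.151,.9885,0])
K=np.array([.6066,.2222,0])
for p in onz(S,[(314.5,197.5),(322.5,242.5)],.047): print(p, "rel key own",(p-K)@x,(p-K)@y)
# initial lid rear edge scene0 corners from c1: (405,110),(438,240)
for p in onz(S,[(255+405/3.7,165+110/3.7),(255+440/3.7,165+243/3.7)],.045): print("init",(p-K)@x,(p-K)@y)
E
python3 o.py
```

```text
[0.54049481 0.10753136 0.047     ] rel key own -0.04803001797138472 -0.12333183336734921
[0.64120075 0.09100111 0.047     ] rel key own 0.05401387542018118 -0.1244653938342568
init -0.04621037068176883 -0.03740837841991061
init 0.0379868309576754 -0.039801015712126415
t 24.125 pos [ 0.5713 -0.0287  0.0703] yaw 171.3 key~ -0.001 F [-0.68 11.12  3.21] M [3.778 0.217 0.06 ] op 0.0089
```

```bash
python3 -m handwheel '[[0,0.001,-0.0003,0,0,0],[0,0.002,-0.0006,0,0,0],[0,0.003,-0.001,0,0,0],[0,0.003,-0.001,0,0,0]]'; python3 o.py
```

```text
clock: 24.62
tool_pos: [0.5702, -0.028, 0.0704]
orientation: [-180.0, -0.0, 171.2]
force: [0.2, -2.2, 2.3]
opening: 0.0087
t 24.625 pos [ 0.5702 -0.028   0.0704] yaw 171.2 key~ -0.002 F [ 0.22 -2.23  2.3 ] M [-1.144 -0.095  0.005] op 0.0087
```

```bash
python3 -m handwheel '[[0,-0.001,0,0,0,0],[0,-0.0015,0,0,0,0],[0,-0.0015,0,0,0,0]]'; python3 o.py
```

```text
clock: 25.0
tool_pos: [0.5702, -0.0281, 0.0703]
orientation: [179.9, 0.0, 171.2]
force: [-0.2, 5.2, 2.5]
opening: 0.0089
t 25.0 pos [ 0.5702 -0.0281  0.0703] yaw 171.2 key~ -0.001 F [-0.24  5.16  2.54] M [ 1.572e+00  2.120e-01 -1.000e-03] op 0.0089
```

```bash
python3 -m handwheel '[[0,0.0005,0,0,0,0],[0,0.0005,0,0,0,0],[0,0.0005,0,0,0,0],[0,0.0005,0,0,0,0],[0,0.0005,0,0,0,0]]' 0; python3 o.py; python3 -m handwheel '[[0,0,-0.01,0,0,0],[0,0,-0.03,0,0,0],[0,0,-0.07,0,0,0],[0,0,-0.12,0,0,0],[0,0,-0.17,0,0,0],[-0.0,0,-0.2,0,0,0],[0,0,-0.2,0,0,0]]'
python3 - <<'E'
from h import *
for n,x0,y0,x1,y1 in [("scene",220,150,460,330),("side",200,160,440,340),("wrist",0,0,640,480)]:
    a=ctrl.snapshot(n)["img"][y0:y1,x0:x1]; f=600/(y1-y0) if n!="wrist" else 1; cv2.imwrite(f"pics/f_{n}.png",cv2.resize(a,None,fx=f,fy=f,interpolation=cv2.INTER_CUBIC))
E
```

```text
clock: 25.62
tool_pos: [0.5701, -0.0284, 0.0702]
orientation: [-180.0, -0.0, 171.2]
force: [-0.2, -0.1, -0.1]
opening: 0.0433
t 25.625 pos [ 0.5701 -0.0284  0.0702] yaw 171.2 key~ -0.001 F [-0.19 -0.14 -0.1 ] M [-0.061 -0.085  0.033] op 0.0433
clock: 26.5
tool_pos: [0.5714, -0.0283, 0.2741]
orientation: [179.9, 0.3, 171.2]
force: [0.1, 0.3, -0.4]
opening: 0.0438
```

View pics/f_scene.png

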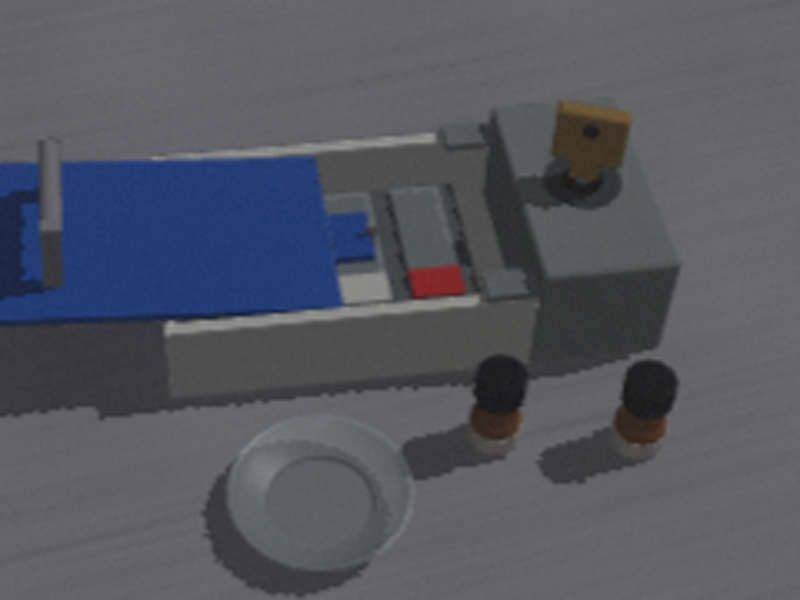

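View pics/f_side.png

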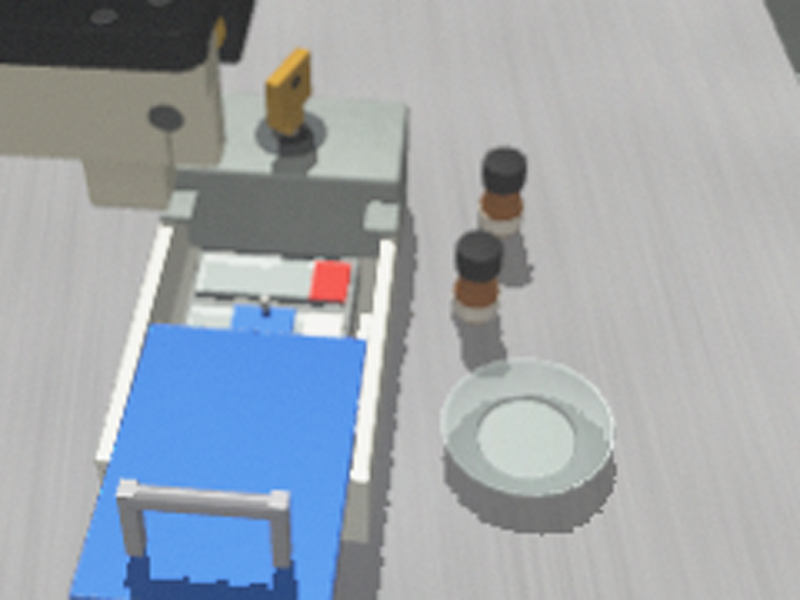

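```bash
python3 -m handwheel '[[0,0,0,0,0,0],[0,0,0,0,0,0]]'; python3 -c "
from plant import ctrl
print(ctrl.close_job())"
```

```text
clock: 26.9
tool_pos: [0.5699, -0.0284, 0.2695]
orientation: [-180.0, -0.1, 171.2]
force: [-0.1, -0.0, -0.1]
opening: 0.0436
the job is handed in; nothing more can be done
None
```

The slide box is unlocked and open: the lid is out to its stop and resting on the end lip, and the job was handed in at about 27 s of the 64 s allowed.

- **Key:** I searched clockwise from about 0.73 rad, pressing with about 5 to 6 N. It dropped home at about -0.2 rad, with 12 mm of travel. I then turned it anticlockwise to about 1.19 rad and let go. The last pictures show it still turned with the red band gone.
- **Lid:** I lifted the rod end about 11 mm and slid the lid until it met solid resistance. I pulled with up to 11 N at the stop, then eased off. The images put the travel at about 85 mm, the same before and after I let go.
- **Bystanders:** Both vials and the dish look to be where they started.
- **Release:** The gripper is open and well clear, and the force reading is near zero.

One check disagreed. The pictures showed the fingertips about 20 mm higher than the reported tool position and `ctrl.tip_extent` imply. Because of that, my first grasp of the rod closed on nothing above it. I reopened, went about 19 mm lower by the pictures and the force reading, and gripped it properly (9 mm opening). The key grip had held, though probably only near the top of the bow.

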